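# Set the crank and balancer arms to timing

## Robot

A 6-joint arm with a two-finger parallel gripper is mounted at the origin on the work surface. World frame = base frame: x ahead of the robot, y to its left, z up, the work surface at z = 0. Lengths are in m, angles in rad, forces in N, time in s.
With the tool pointing down it reaches from about 0.35 to 0.975 m from the base axis. Payload 7.1 kg.
Tool frame: the origin (TCP) lies midway between the tips of the shut fingers; the grasp point (between the pads) lies 19 mm behind it; z points along the fingers, x is the direction in which the jaws open and shut, and the axes are right-handed (so a half turn about z gives the same grasp; the last joint's range is limited). The gripper opens to 88 mm and grips with 3 to 60 N. Pads are 20 mm wide; open, the fingers measure 115 mm over their backs; the gripper's body (75 mm by 178 mm) begins 61 mm behind the grasp point.
Start: joints at [1.19, 0.423, 1.63, -0, 1.089, -0.019], TCP at [0.221, 0.585, 0.223] pointing down, gripper open.
Joint ranges: [-3, 3], [-0.9, 2.11], [0.09, 2.58], [-1.31, 4.45], [0.11, 2.69], [-2.54, 2.54]. Speed limits (rad/s): [2.39, 2.39, 3.01, 3.14, 3.14, 3.14].

## Interface

Orientations are given as a unit quaternion [w, x, y, z].
In Python, from station import move_pose, movel, movej, command_gripper, wait, inverse_kinematics, read_camera, camera_info, MotionError, job_done, get_time, get_joint_pos, get_qvel, get_effort, get_tcp_pos, get_ee_rot, get_ft_force, get_ft_torque, get_grip_width gives the robot as it stands. Calls block until the motion is done:
- move_pose(position, orientation): joint-space move of the TCP to a pose.
- movel(position, frame=None, v=0.15, until_force=None): straight line of the TCP; frame=None keeps the orientation; v is the mean speed in m/s. With until_force (N) it stops when the force on the tool has changed by that much, and returns True; else False.
- movej(angles): joint-space move.
- command_gripper(opening): opening from 0.0 (shut) to 1.0 (fully open); the grip force is fixed at half the most; returns when the fingers have stopped.
- wait(seconds).
- inverse_kinematics(position, orientation): joint angles nearest the present ones, or None.
- read_camera(name): name is "side" or "top"; returns the picture (480x640x3 uint8, red, green, blue); there is no depth.
- camera_info(name): a dict with "intrinsics" (3x3 intrinsics, pixels), "dist" ([k1, k2, p1, p2, k3] as OpenCV has them; the pictures are not rectified), "T" (4x4, takes a point from camera to world coordinates). Camera axes: x right, y up, looking along -z (the intrinsics and any distortion apply to the point x, -y, -z); pixel columns grow to the right and rows downward; lengths in m; the calibration is good to about 2 mm. A picture is of the moment at which its call begins. camera_info takes no time and is no camera call.
A pose or a line that the arm cannot do raises MotionError and nothing moves.
- job_done(): hands the job in, once; it reports no verdict.
Readings, each from a call of its own:
- get_time(): time.
- get_joint_pos(): joint angles.
- get_qvel(): joint speeds.
- get_effort(): joint torques, N m.
- get_tcp_pos(): TCP position.
- get_ee_rot(): TCP orientation.
- get_ft_force(): force on the tool from outside, world axes, zero at the start.
- get_ft_torque(): the same for the moment, N m.
- get_grip_width(): opening from 0.0 (shut) to 1.0 (fully open).
Only numpy, scipy, OpenCV 4.12 (cv2) and the standard library are available. Lean on these libraries where they do the work, as an engineer would, in place of code of your own. Each camera call takes 0.05 s, during which the arm holds its last target.

## Task

Time the two shafts standing in the engine case: with a fingertip, gently push the three-armed wheels round until their two long pointed arms point straight at each other, along the line from one shaft to the other, and leave them so. Only push the arms, do not grip the wheels or lift them off their seats, and leave the tools and parts lying about, on the case too, where they are.

Things in the scene. Friction and masses are not known exactly. Their poses are not given: they have to be found in the camera images.
- crank: the larger three-armed wheel (crankshaft), steel, turns all the way round on its upright shaft and stays where it is left: hub 44 mm across and 22 mm tall, one long arm with a point 110 mm from the axis, two short round-ended arms (52 mm from the axis) at 125 degrees either side of it. Origin on the axis at the hub's underside, 112 mm above the bench, 32 mm above the case's top; x along the long arm to its point, z up
- balancer: the smaller three-armed wheel (balancer shaft), steel, turns all the way round on its upright shaft and stays where it is left: hub 38 mm across and 22 mm tall, one long arm with a point 95 mm from the axis, two short round-ended arms (45 mm from the axis) at 125 degrees either side of it. Origin on the axis at the hub's underside, 112 mm above the bench, 32 mm above the case's top; x along the long arm to its point, z up
- crank_tip (a point): the point of the larger wheel's long arm, 110 mm from the axis, 10 mm above that wheel's origin. All arms are bars 16 mm wide and 16 mm tall, from 2 to 18 mm above the origin; the long one is straight up to 80 mm from the axis, then a cone. A sideways push of 1 to 4 N on it turns the wheel. The fixed shaft's end stands 28 mm above the origin
- balancer_tip (a point): the point of the smaller wheel's long arm, 95 mm from the axis, 10 mm above that wheel's origin. All arms are bars 16 mm wide and 16 mm tall, from 2 to 18 mm above the origin; the long one is straight up to 65 mm from the axis, then a cone. A sideways push of 1 to 4 N on it turns the wheel. The fixed shaft's end stands 28 mm above the origin
- crank_lift (a joint): how far the larger wheel has been lifted off its seat, m: 0 seated, up to 0.03; it is held down by little more than its weight
- balancer_lift (a joint): the same for the smaller wheel
- case: the fixed engine case, dark cast metal, 260 by 500 mm with round ends, flat top 80 mm above the bench; origin under its centre, y along its length; the two shafts stand on it about 240 mm apart along y, either wheel at either end, on round flanges 72 mm across and 10 mm tall, with a collar 34 mm across from there up to the wheel
- socket: a steel spanner socket, 26 mm across, 34 mm tall, standing on the case; origin at the centre of its underside; a bystander, to be left alone
- bearing: a ball-bearing-sized steel ring, 42 mm across, 14 mm tall, lying on the case; origin at the centre of its underside; a bystander, to be left alone
- piston: an aluminium piston, 56 mm across, 56 mm tall, standing on the bench; origin at the centre of its underside; a bystander, to be left alone
- tin: an open steel cup, 80 mm across the rim, 75 mm tall; origin at the centre of its underside; a bystander, to be left alone
- oil: a grey oil bottle, 72 mm across, 170 mm tall; origin at the centre of its underside; a bystander, to be left alone
- driver: a screwdriver lying on the bench, lying along its own x axis; a bystander, to be left alone
- spanner: a steel spanner lying on the bench, lying along its own x axis; a bystander, to be left alone
- gear: a loose dark gear, 110 mm across, 12 mm thick with a 22 mm tall hub, lying on the bench; origin at the centre of its underside; a bystander, to be left alone

How it is judged:
At the end, for the whole second after the job is handed in: Both long arms point at the other shaft: the other shaft's axis lies within 25 mm (about 6 degrees) of the line along each long arm, on the pointed side. Both wheels are at rest and on their seats (lifted less than 3 mm), and every bystander is within 30 mm of where it began (y of balancer in the frame of crank between -0.025 and 0.025 m and x of balancer in the frame of crank above 0.1 m and y of crank in the frame of balancer between -0.025 and 0.025 m and x of crank in the frame of balancer above 0.1 m and angular speed of each of crank, balancer below 0.05 rad/s and value of joint each of crank_lift, balancer_lift below 0.003 m and distance of each of socket, bearing, piston, tin, oil, driver, spanner, gear from where it was at the start of the episode below 0.03 m); the robot touches nothing.
It fails at once if a wheel is lifted off its seat (more than 5 mm) (value of joint any of crank_lift, balancer_lift above 0.005 m).
It fails at once if a wheel is gripped or pushed hard (more than 30 N from the fingers) (contact force between the fingers and crank above 30 N or contact force between the fingers and balancer above 30 N).
It fails at once if a bystander is moved more than 30 mm (distance of any of socket, bearing, piston, tin, oil, driver, spanner, gear from where it was at the start of the episode above 0.03 m).
It also fails if it takes over 67 s, if anything falls off the work surface, if the arm or the gripper's body presses on something with over 40 N, if the wrist force passes 120 N, or if a joint passes its speed limit or range.

## Working session

There is one attempt and no reset: what is moved stays moved. The work goes in short steps, each a Python script; the robot and the scene stay as the last script left them, time stands still between calls to the robot, and variables do not carry over. Pictures are saved under pics/ and viewed, and the job is handed in when it is done.

```bash
mkdir -p pics; ls
python3 - <<'E'
from station import *
import cv2
for n in ("top","side"):
    i=read_camera(n); cv2.imwrite(f"pics/{n}0.png",i[:,:,::-1])
    print(camera_info(n))
print(get_time(),get_tcp_pos(),get_ee_rot(),get_grip_width())
E
```

```text
pics
{'intrinsics': array([[624.2719263 ,   0.        , 318.82111948],
       [  0.        , 624.2719263 , 242.85122442],
       [  0.        ,   0.        ,   1.        ]]), 'dist': array([-0.09421256,  0.        ,  0.        ,  0.        ,  0.        ]), 'T': array([[-0.01390671,  0.98158952, -0.19049571,  0.25645919],
       [-0.99989006, -0.0146322 , -0.00240234, -0.00163217],
       [-0.00514548,  0.19044136,  0.98168509,  1.51419343],
       [ 0.        ,  0.        ,  0.        ,  1.        ]])}
{'intrinsics': array([[571.99468254,   0.        , 316.50886715],
       [  0.        , 571.99468254, 239.68553864],
       [  0.        ,   0.        ,   1.        ]]), 'dist': array([0.03313117, 0.        , 0.        , 0.        , 0.        ]), 'T': array([[ 0.98108319,  0.12397387, -0.1486817 ,  0.28170812],
       [-0.19340031,  0.59400134, -0.7808705 , -1.20347   ],
       [-0.0084904 ,  0.79485401,  0.60674131,  1.04852264],
       [ 0.        ,  0.        ,  0.        ,  1.        ]])}
0.1 [0.22100568 0.58408256 0.22198252] [ 3.74066771e-04  8.22780849e-01  5.68358339e-01 -5.77569890e-04] 1.0022500303655169
```

View pics/top0.png

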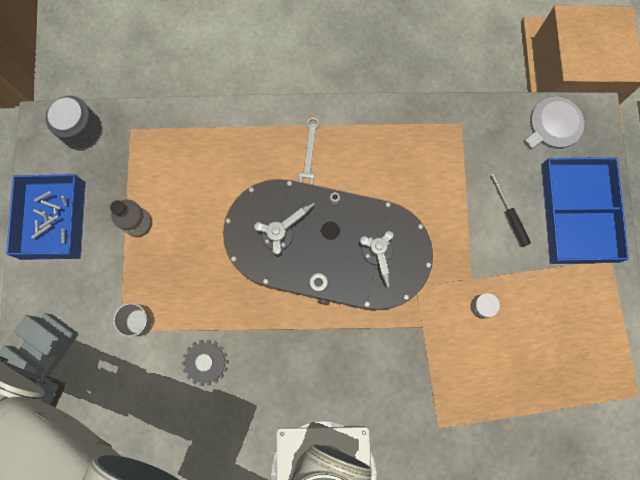

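View pics/side0.png

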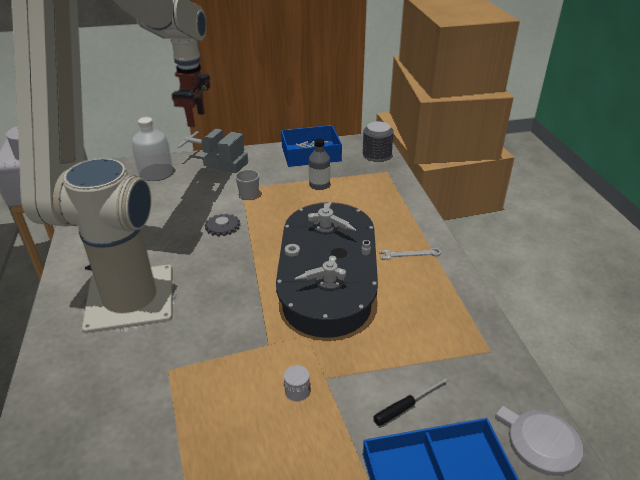

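The top view shows the crank hub near (276,231) with its tip at (313,205), and the balancer hub near (378,246) with its tip at (387,286). The socket is at (335,197) and the bearing at (318,282). I'll zoom in and convert these to positions.

```bash
cat > h.py <<'E'
from station import *
import numpy as np, cv2
def ray(n,u,v,z):
    c=camera_info(n); K=c["intrinsics"]; T=c["T"]
    p=cv2.undistortPoints(np.array([[[u,v]]],float),K,np.array(c["dist"]))[0,0]
    d=T[:3,:3]@np.array([p[0],-p[1],-1]); o=T[:3,3]
    return o+d*(z-o[2])/d[2]
def proj(n,P):
    c=camera_info(n); T=c["T"]; P=np.atleast_2d(P)
    q=(P-T[:3,3])@T[:3,:3]; q=q*[1,-1,-1]
    return cv2.projectPoints(q,np.zeros(3),np.zeros(3),c["intrinsics"],np.array(c["dist"]))[0][:,0]
def crop(n,f,x0,y0,x1,y1,s):
    i=read_camera(n); cv2.imwrite(f,cv2.resize(i[y0:y1,x0:x1,::-1],None,fx=s,fy=s,interpolation=cv2.INTER_CUBIC)); return i
E
python3 - <<'E'
from h import *
i=crop("top","pics/t1.png",215,170,440,320,3.5)
crop("side","pics/s1.png",260,190,400,340,4)
m=(i.astype(int).min(2)>115).astype(np.uint8)
m[:178]=0;m[312:]=0;m[:,:222]=0;m[:,434:]=0
n,l,s,c=cv2.connectedComponentsWithStats(m)
for k in range(1,n):
    if s[k,4]>8: print(s[k],c[k],ray("top",*c[k],.122).round(3))
E
```

```text
[298 178   5   5  19] [300.36842105 179.78947368] [0.676 0.043 0.122]
[309 178   5   7  29] [311.27586207 181.        ] [0.673 0.017 0.122]
[287 181   5   5  21] [289. 183.] [0.669 0.069 0.122]
[249 187   5   5  21] [250.85714286 189.19047619] [0.656 0.157 0.122]
[376 187   9   5  15] [380.26666667 188.6       ] [ 0.652 -0.142  0.122]
[231 189  11   7  25] [235.8  192.96] [0.647 0.192 0.122]
[375 191   7   4  15] [377.6 192.4] [ 0.643 -0.136  0.122]
[330 192  10  10  54] [334.66666667 196.74074074] [ 0.634 -0.036  0.122]
[254 203  61  51 732] [280.20628415 227.80737705] [0.563 0.089 0.122]
[386 202   5   5  20] [387.75 204.25] [ 0.615 -0.158  0.122]
[226 218   5   6  21] [227.76190476 220.38095238] [0.582 0.21  0.122]
[418 224   5   5  21] [420. 226.] [ 0.562 -0.23   0.122]
[360 231  34  57 630] [379.7968254  251.14920635] [ 0.505 -0.136  0.122]
[265 239   4   5  16] [266.5 241. ] [0.533 0.121 0.122]
[365 254   5   4  17] [367.35294118 255.47058824] [ 0.496 -0.108  0.122]
[231 256   6   6  26] [233.15384615 258.38461538] [0.494 0.196 0.122]
[426 262   5   6  24] [428.04166667 264.54166667] [ 0.473 -0.244  0.122]
[309 273  19  18 221] [318.10859729 281.56108597] [0.438 0.005 0.122]
[263 279   6   5  25] [265.4  281.04] [0.441 0.123 0.122]
[404 294   5   6  25] [405.92 296.8 ] [ 0.401 -0.191  0.122]
[301 299   7   3  11] [304.18181818 300.27272727] [0.396 0.036 0.122]
[364 301   6   6  30] [366.66666667 303.8       ] [ 0.386 -0.103  0.122]
[280 303   8   5  16] [284.125 304.25 ] [0.388 0.081 0.122]
[423 306   8   3  10] [425.9 307.4] [ 0.376 -0.235  0.122]
```

View pics/t1.png

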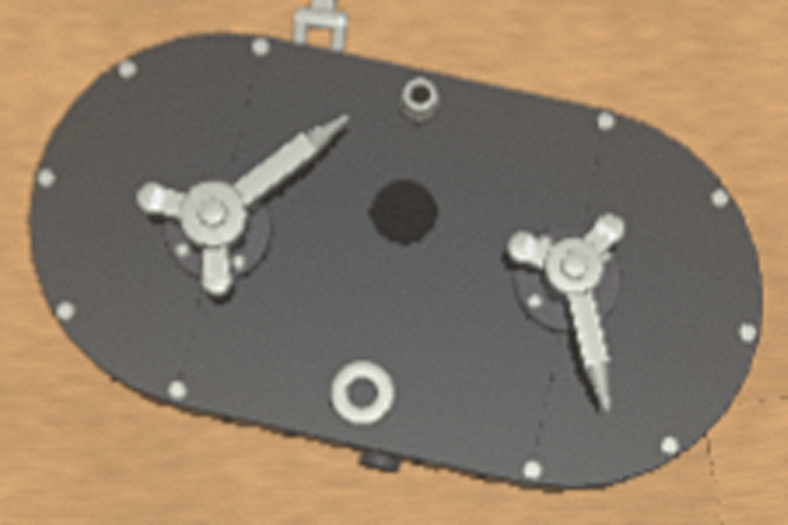

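View pics/s1.png

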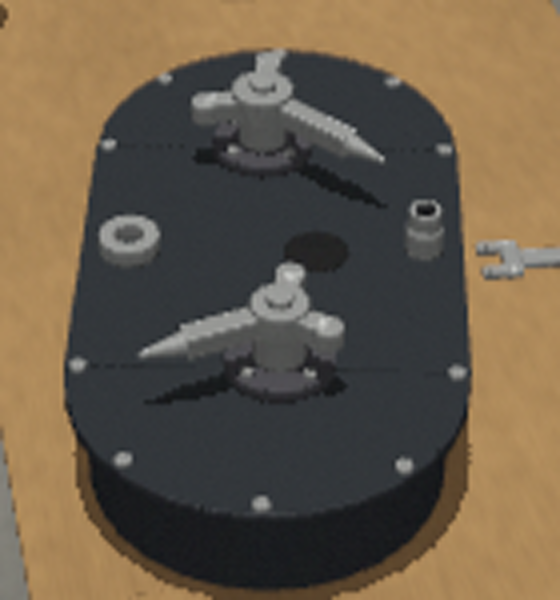

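Run:
```python
from h import *
f=lambda x,y:((x+.5)/3.5-.5+215,(y+.5)/3.5-.5+170)
C=ray("top",*f(211,211),.140);B=ray("top",*f(574,265),.140)
ct=ray("top",*f(348,118),.122);bt=ray("top",*f(605,408),.122)
g=lambda x,y:((x+.5)/4-.5+260,(y+.5)/4-.5+190)
print(C,B,ct,bt)
print("side",ray("side",*g(262,86),.140),ray("side",*g(281,300),.140),ray("side",*g(385,160),.122),ray("side",*g(139,355),.122))
print(np.linalg.norm(C-B),np.linalg.norm((C-ct)[:2]),np.linalg.norm((B-bt)[:2]))
a=lambda v:np.degrees(np.arctan2(v[1],v[0]))
print("crank",a(ct-C),"want",a(B-C),"bal",a(bt-B),"want",a(C-B))
print("socket",ray("top",*f(420,94),.114),"bearing",ray("top",*f(362,393),.094))
```

```text
[0.55425467 0.1002144  0.14      ] [ 0.51540149 -0.13226213  0.14      ] [0.61933495 0.01141504 0.122     ] [ 0.42521577 -0.15093185  0.122     ]
side [0.55345281 0.09017561 0.14      ] [ 0.51705487 -0.14079497  0.14      ] [0.6226986  0.01140355 0.122     ] [ 0.42534143 -0.15341771  0.122     ]
0.23570088465407196 0.11009436095812183 0.09209789231224541
crank -53.76263724177718 want -99.48800185596336 bal -168.30417076152486 want 80.51199814403664
socket [ 0.63711119 -0.0364189   0.114     ] bearing [0.44090838 0.00482816 0.094     ]
```

```bash
cat >> h.py <<'E'
C=np.array([.5543,.1002]);B=np.array([.5154,-.1323]); TH=np.radians(80.5)
Q=np.array([0,np.cos(TH/2),np.sin(TH/2),0])
e=lambda a:np.array([np.cos(a),np.sin(a)])
def pos(W,r,th,gap,side=1):   # finger on ccw side for side=1
    n=side*e(th+np.pi/2); off=8e-3+.0135*abs(n@e(TH))+.010*abs(n@e(TH+np.pi/2))
    return W+r*e(th)+(off+gap)*n
def to(p,z,v=.15,**k): return movel([*p,z],v=v,**k)
def push(W,r,t0,t1,side=1,z=.112,step=7,v=.05):
    t0,t1=np.radians([t0,t1]); p=pos(W,r,t0,.015,side)
    if np.hypot(*(get_tcp_pos()[:2]-p))>.15 or get_tcp_pos()[2]<.2: move_pose([*p,.22],Q)
    to(p,z)
    f0=get_ft_force()
    for t in np.linspace(t0,t1,max(2,int(abs(t1-t0)/np.radians(step))+1)):
        to(pos(W,r,t,0,side),z,v); f=np.abs(get_ft_force()-f0).max()
        print(np.degrees(t).round(1),"F",f.round(1),end="; ")
    to(pos(W,r,t1,.025,side),z,.1); to(pos(W,r,t1,.025,side),.22)
    print("t",get_time())
E
python3 - <<'E'
from h import *
for P in [pos(C,.06,np.radians(-54),.015),pos(C,.06,np.radians(-99.5),0),pos(B,.05,np.radians(192),.015),pos(B,.05,np.radians(80.5),0)]:
    for z in (.112,.22): print(P.round(3),z,np.round(inverse_kinematics([*P,z],Q),2))
command_gripper(0.0)
p=pos(C,.06,np.radians(-54),.015)
move_pose([*p,.26],Q)
print(get_tcp_pos(),get_time(),get_grip_width())
crop("side","pics/s2.png",160,100,480,340,2.4)
E
```

```text
[0.622 0.075] 0.112 [ 0.1   0.56  1.7  -0.    0.88 -1.3 ]
[0.622 0.075] 0.22 [ 0.1   0.43  1.63 -0.    1.08 -1.3 ]
[0.562 0.038] 0.112 [ 0.05  0.49  1.84 -0.    0.82 -1.36]
[0.562 0.038] 0.22 [ 0.05  0.34  1.77 -0.    1.03 -1.36]
[ 0.475 -0.181] 0.112 [-0.39  0.42  1.96 -0.    0.76 -1.79]
[ 0.475 -0.181] 0.22 [-0.39  0.26  1.89 -0.    1.   -1.79]
[ 0.506 -0.08 ] 0.112 [-0.18  0.43  1.95 -0.    0.76 -1.59]
[ 0.506 -0.08 ] 0.22 [-0.18  0.26  1.88 -0.    1.   -1.59]
[0.62145733 0.07582179 0.25993216] 3.8583 0.005157337275127055
```

View pics/s2.png

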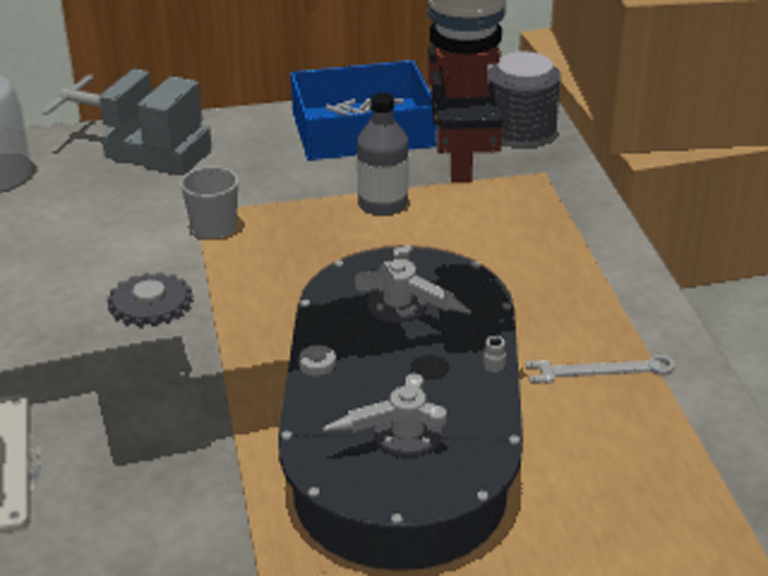

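The shut fingers hang above the crank's far side, and the wheels and bystanders are still where they were. Next I'll push the crank.

Run:
```python
from h import *
push(C,.06,-54,-99.5)
push(B,.05,192,80.5)
p=get_tcp_pos(); move_pose([.35,-.35,.3],Q)
print(get_time())
crop("top","pics/t3.png",215,170,440,320,3.5)
crop("side","pics/s3.png",260,190,400,340,4)
```

```text
-54.0 F 0.2; -61.6 F 1.5; -69.2 F 1.0; -76.8 F 0.4; -84.3 F 0.6; -91.9 F 0.8; -99.5 F 0.7; t 8.8083
192.0 F 1.3; 184.6 F 1.4; 177.1 F 0.7; 169.7 F 1.5; 162.3 F 1.5; 154.8 F 1.3; 147.4 F 1.4; 140.0 F 0.9; 132.5 F 1.3; 125.1 F 2.2; 117.7 F 1.3; 110.2 F 0.8; 102.8 F 0.9; 95.4 F 0.7; 87.9 F 0.4; 80.5 F 2.0; t 16.8583
18.0583
```

View pics/t3.png

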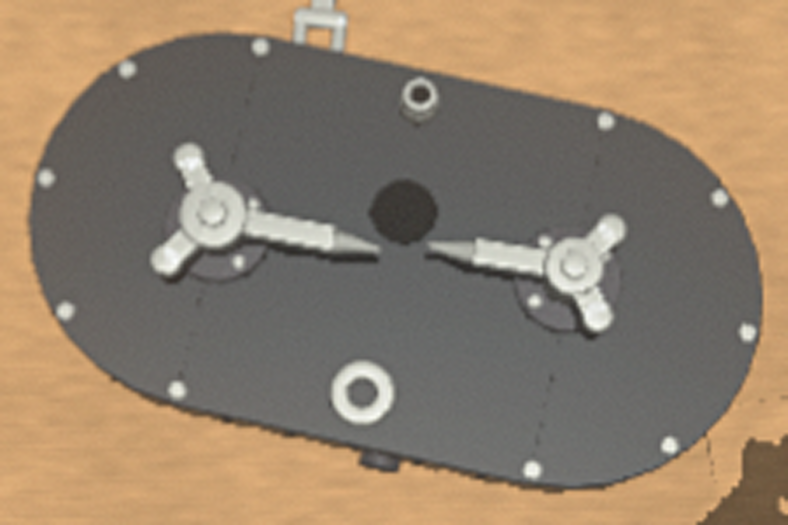

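View pics/s3.png

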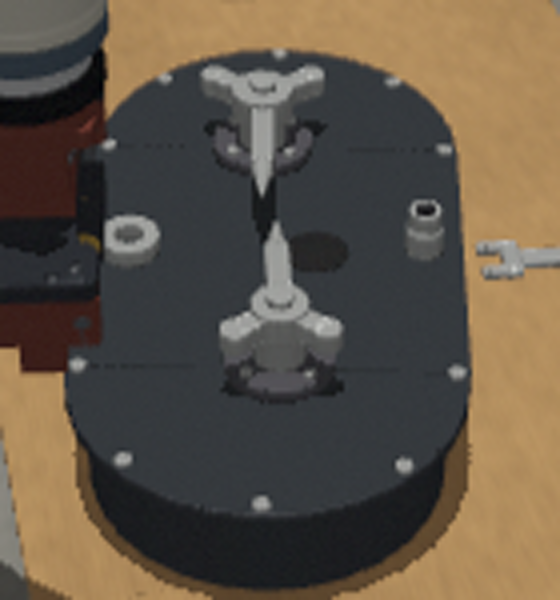

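Both arms now point inward. The tips are at crop (380,252) and (428,246) in the top view. I'll measure the angles, cross-checking against the short arm ends and the side view.

Run:
```python
from h import *
f=lambda x,y:((x+.5)/3.5-.5+215,(y+.5)/3.5-.5+170)
g=lambda x,y:((x+.5)/4-.5+260,(y+.5)/4-.5+190)
R=lambda x,y,z=.122:ray("top",*f(x,y),z)[:2]
S=lambda x,y,z=.122:ray("side",*g(x,y),z)[:2]
a=lambda v:np.degrees(np.arctan2(v[1],v[0]))
c=R(211,211,.140);b=R(574,265,.140)
print("line",a(b-c),a(c-b))
print("top tips",a(R(380,252)-c),a(R(428,246)-b))
# hub-independent: end of short arms chord is perpendicular to the long arm
for n,p,q in (("crank",R(189,154,.130),R(165,262,.130)),("bal",R(613,228,.130),R(598,320,.130))):
    print(n,"chord normal",a(p-q)-90,a(p-q)+90)
cs=S(262,86,.134);bs=S(279,300,.134)
print("side",cs,bs,"line",a(bs-cs),a(cs-bs),"tips",a(S(263,195)-cs),a(S(276,222)-bs))
```

```text
line -99.48800185596336 80.51199814403664
top tips -102.97613673566451 79.39748444289536
crank chord normal -102.15864601003149 77.84135398996851
bal chord normal -101.08216125873217 78.91783874126783
side [0.55524744 0.09871901] [ 0.51738956 -0.13352374] line -99.25835269647422 80.74164730352578 tips -101.48771149372527 78.98370522105122
```

The crank has overshot by about 2.5–3° and the balancer by about 1.5°. Both are within tolerance, but there is plenty of time, so I'll nudge the crank back from the other side.

Run:
```python
from h import *
push(C,.065,-105,-98.2,side=-1,step=2.5,v=.03)
move_pose([.35,-.35,.3],Q)
print(get_time())
crop("top","pics/t4.png",215,170,440,320,3.5)
crop("side","pics/s4.png",260,190,400,340,4)
```

```text
-105.0 F 2.1; -101.6 F 1.2; -98.2 F 2.2; t 23.1333
24.7083
```

View pics/t4.png

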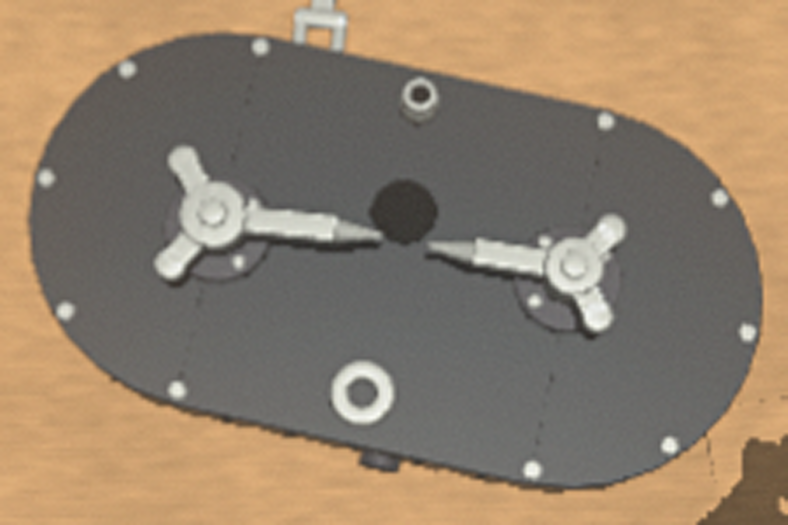

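View pics/s4.png

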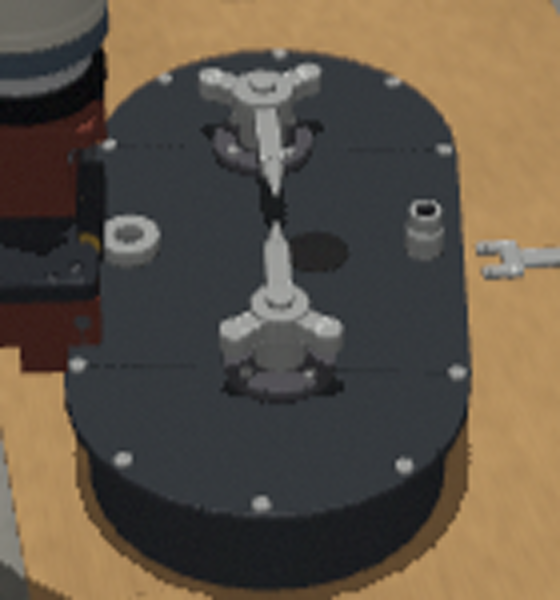

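Run:
```python
from h import *
f=lambda x,y:((x+.5)/3.5-.5+215,(y+.5)/3.5-.5+170)
g=lambda x,y:((x+.5)/4-.5+260,(y+.5)/4-.5+190)
R=lambda x,y,z=.122:ray("top",*f(x,y),z)[:2]
S=lambda x,y,z=.122:ray("side",*g(x,y),z)[:2]
a=lambda v:np.degrees(np.arctan2(v[1],v[0]))
c=R(211,211,.140);b=R(574,265,.140)
print("top tip",a(R(383,238)-c), "chord",a(R(181,156,.13)-R(168,268,.13))-180+90)
print("side tip",a(S(276,193)-S(262,86,.134)))
```

```text
top tip -98.10729198811772 chord -96.32598203784647
side tip -96.91221413933529
```

The crank now reads about −97°, and the target is −99.4°. The first-side push with nominal −99.5 ended near −102.2, so a nominal of −96.8 should land on target.

Run:
```python
from h import *
push(C,.06,-91,-96.8,step=2.5,v=.03)
move_pose([.35,-.35,.3],Q)
print(get_time())
crop("top","pics/t5.png",215,170,440,320,3.5)
crop("side","pics/s5.png",260,190,400,340,4)
cv2.imwrite("pics/t5f.png",read_camera("top")[:,:,::-1])
```

```text
-91.0 F 0.6; -93.9 F 1.7; -96.8 F 1.2; t 29.8333
31.525
```

View pics/t5.png

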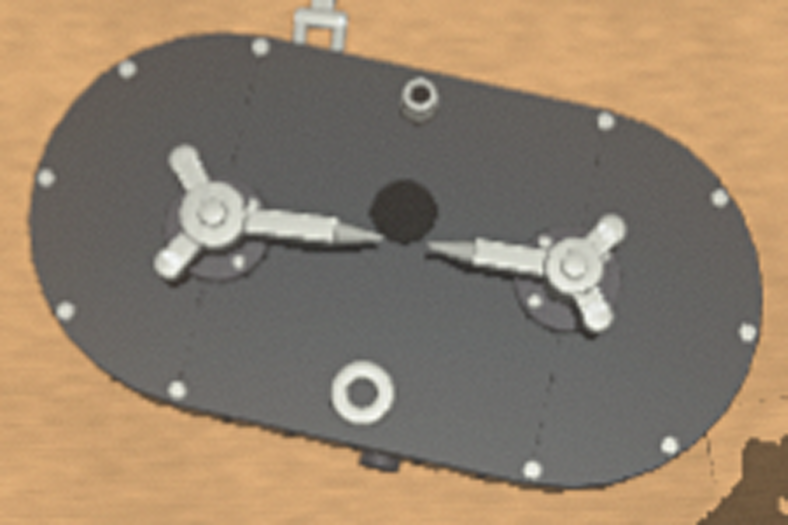

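View pics/s5.png

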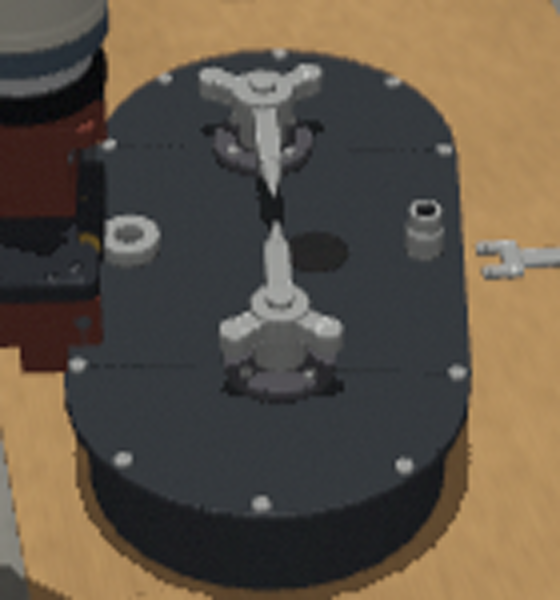

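View pics/t5f.png

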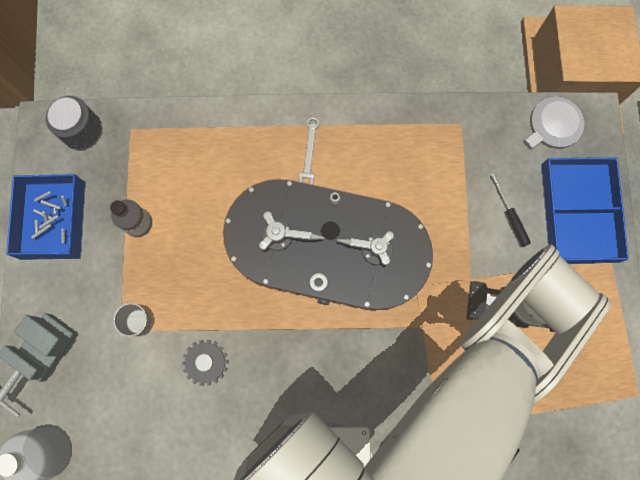

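The crank tip is at crop (383,241), which works out to about −98 to −99° against the −99.4° target. The balancer is about 1.5° off its line. The bystanders sit where they were. The arm hides the piston, but the fingers stayed far above it. I'll hand in now.

Run:
```python
from h import *
wait(.3); job_done(); print(get_time())
```

```text
the job is handed in; nothing more can be done
the job is handed in; nothing more can be done
```

I turned both wheels with the shut fingertips so their long arms point at each other, and handed the job in at about 32 s of the 67 s allowed. No verdict is reported, so what follows rests on my own camera checks.

- **Crank:** the first push overshot by about 2.5°. I nudged it back from the other side, then gave it a final small push. It ended about 0.5–1.5° off the line between the shafts. That last reading comes from the tip's pixel shift since the previous fix, not a full new measurement.
- **Balancer:** one push of about 111° left it about 1–2° off the line. Both wheels are well inside the roughly 6° tolerance.
- **Forces and seats:** the wrist force, read after each small push step, changed by 2.2 N at most. In the last pictures both wheels look seated.
- **Bystanders:** all those in view, including the socket and bearing, look unmoved in the last pictures. The parked arm hid the piston in the last top view, so I did not check it again. The fingers stayed at least 0.2 m up there.
- **Disagreements:** angles from the tips, the short arms and the side view differed by up to about 2°. My first side-view readings of the shaft positions were about 9 mm off in y. I think that was from picking the hub top instead of the shaft end, and redoing them at hub height agreed to about 2 mm.

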